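Complete the row of bushes and hold the magnifier over the new one

ROBOT

A 6-joint arm with a two-finger parallel gripper is mounted at the origin on the work surface. World frame = base frame: x ahead of the robot, y to its left, z up, the work surface at z = 0. Lengths are in mm, angles in rad, forces in N, time in s.
With the tool pointing down it reaches from about 350 to 875 mm from the base axis. Payload 4.2 kg.
Tool frame: the origin (TCP) lies between the finger pads; the fingertips stand 17 mm ahead of it and the grasp point (between the pads) lies 2 mm behind it; z points along the fingers, y is the line along which they close (so a half turn about z gives the same grasp; the last joint's range is limited). The gripper opens to 85 mm and grips with 20 to 120 N. Pads are 22 mm wide; open, the fingers measure 114 mm over their backs; the gripper's body (76 mm by 85 mm) begins 54 mm behind the grasp point. The pads swing forward as they close: fully open they stand 13 mm farther back than shut.
Start: joints at [1.606, 0.385, 0.008, 0, -1.194, -0.259], TCP at [138.679, 609.399, 218.812] pointing down, gripper open.
Joint ranges: [-3.14, 3.14], [-1.21, 2.06], [-1.07, 1.41], [-3.16, 2.05], [-2.99, -0.16], [-3.1, 3.1]. Speed limits (rad/s): [2.79, 2.79, 3.14, 3.14, 3.14, 3.14].

INTERFACE

Orientations are given as a unit quaternion [x, y, z, w].
In Python, from bench import arm gives the robot as it stands.
- The arm moves only by the tool jog_arm, called after "Request:" as name(argument=value, ...) on one line, values as JSON. Schema: {"type":"object","properties":{"offsets":{"type":"object","properties":{"rows":{"type":"array","items":{"type":"array","items":{"type":"number"},"minItems":6,"maxItems":6},"minItems":1,"maxItems":10}},"additionalProperties":false,"required":["rows"]},"aperture":{"type":"number"},"only":{"type":"string"},"quiet":{"type":"boolean"},"lines":{"type":"string"}},"required":["offsets"],"additionalProperties":false}. offsets is an object whose key "rows" holds a list of rows, 1 to 10 of them, each of 6 numbers: dx, dy, dz in mm, then a rotation vector rx, ry, rz in rad; each row is the pose to reach, as a shift and turn from the pose commanded when the call began, along the tool's axes at that moment; what a row does not reach only later rows make up. A row lasts 1/10 s, in which the tool goes at most 50 mm and 0.15 rad, less where a joint would pass 70% of its speed; a pose out of reach is approached as far as the arm can. aperture is the finger opening in mm, set as the call begins (left out keeps the last). The fingers move at their own pace and stop on an object; the grip force is fixed at half the most. Time passes only in rows, so rows that do not move let the fingers close. The tool returns the time, the measured TCP pose, the force, the opening and the grip force at its end. only (a regular expression) keeps the lines of the reply that match it, lines (a string "A,B") keeps lines A to B, and quiet returns only ok. Input that does not fit is refused with a message, and nothing moves.
- arm.read_state(): the state, without advancing time (a new reading comes with each control period).
- arm.get_image(name): name is "side" or "top" or "wrist"; returns the picture (480x640x3 uint8, blue, green, red); there is no depth.
- arm.get_calibration(name): a dict with "K" (3x3 intrinsics, pixels), "rvec" (rotation vector, rad) and "tvec" (3), from world to camera coordinates, as OpenCV has them. Camera axes: x right, y down, z forward; pixel columns grow to the right and rows downward; lengths in mm; the calibration is good to about 2 mm. A picture is of the moment at which its call begins: read the wrist's pose just before it. get_calibration takes no time and is no camera call; for the wrist camera it gives the pose at the moment of the call.
- arm.job_done(): hands the job in; it is judged then, once.
The state is a dict: "clock": time; "joints": joint angles; "joint_vel": joint speeds; "joint_efforts": joint torques, N m; "position": TCP position; "ee_rot": TCP orientation; "contact_force": force on the tool from outside, world axes, zero at the start; "wrist_torque": the same for the moment, N m; "gripper_width": finger opening in mm; "grasp_force": force on a finger pad.
Only numpy, scipy, OpenCV 4.12 (cv2) and the standard library are available. Lean on these libraries where they do the work, as an engineer would, in place of code of your own. Each camera call takes 0.05 s, during which the arm holds its last target. There are 200 camera calls.

TASK

Stand the loose steel bush on the empty place of the sample shelf, flange down, so that the row is complete and straight, without shifting its neighbours. Then draw the hand magnifier out of its slanted stand, turn it so that the lens is level, and hold the lens centred over the bush you have just set down, about 9 cm above the bush's top, so that I can look at it through the glass. Finish holding the magnifier there, still and clear of everything; leave the other things on the bench where they are.

Things in the scene. Friction and masses are not known exactly. Their poses are not given: they have to be found in the camera images.
- bush: The loose bush, alone on a thin blue-grey pad (4 mm thick) on the bench. Turned steel, standing upright: flange 28 mm diameter and 8 mm high, then a 20 mm diameter body up to 30 mm, then a 16 mm spigot up to 42 mm (top). About 110 g. Origin: centre of its underside; z up along its axis.
- row_bush1: One of the three bushes already standing in the row on the sample shelf; same shape and size as the loose bush. Origin: centre of its underside, z up.
- row_bush2: One of the three bushes already standing in the row on the sample shelf; same shape and size as the loose bush. Origin: centre of its underside, z up.
- row_bush3: One of the three bushes already standing in the row on the sample shelf; same shape and size as the loose bush. Origin: centre of its underside, z up.
- empty_place: The empty one of the shelf's four places (any of the four): a flush round black pad, 34 mm diameter, only a marking. Origin: its centre, level with the board's top (60 mm above the bench), where the centre of the bush's underside goes. z up.
- shelf: Sample shelf, fixed: a white board 90 mm deep (x), 220 mm long (y), 10 mm thick, top 60 mm above the bench, on two aluminium end legs. Four round black pads lie in line along the middle of the board, at y = -66, -22, 22 and 66 mm. Origin: on the bench under the board's middle; x across the row, y along it, z up.
- magnifier: Hand magnifier, 200 mm long, about 130 g: flat black handle, 20 mm wide (y) and 12 mm thick (z), from x = -75 to 32 mm, and a round lens in a steel ring at x = 86 mm. Origin: on the handle axis, middle of its free part: grip firmly here across the 20 mm. x towards the lens, z square to the lens, up when level. At the start x points 45 degrees up (or 4 degrees less), y is level.
- lens (a point): Centre of the magnifier's lens, 86 mm from magnifier's origin along its x; z along the lens axis. The steel ring round it is 78 mm in outer diameter and 10 mm thick.
- handle_foot (a point): End of the handle, on its axis, 75 mm behind magnifier's origin; at the start 43 mm deep in the stand's slot.
- stand: Magnifier stand, fixed, left or right on the bench (the loose bush is on the other side): aluminium base 120 x 90 x 10 mm and a slanted aluminium block (36 x 46 mm, 55 mm long) with a slot 14.5 x 22.5 mm, 43 mm deep, for the handle. The slot runs 45 degrees upward towards the stand's +x: draw the handle out along it. Origin: centre of the base's underside; z up.
- slot_mouth (a point): Middle of the mouth of the stand's slot, 61 mm above the bench.
- vee_block: Bystander: dark steel vee block 60 x 45 x 34 mm. Origin: centre of its underside.
- caliper: Bystander: slide caliper lying flat, 190 mm long (y), 12 mm high. Origin: on its beam, at bench height.
- cleaner: Bystander: small clear plastic bottle, 44 mm diameter, 110 mm high. Origin: centre of its underside.
- test_block: Bystander: round steel hardness test block, 64 mm diameter, 14 mm high. Origin: centre of its underside.

How it is judged (in metres and radians):
On the way, in this order (a step that is already met when the one before it is completed fails the run):
1. the loose bush stands released on the empty place, in line with the row, its neighbours not shifted (horizontal distance between bush and empty_place below 0.008 m and z of bush in the frame of empty_place between -0.004 and 0.004 m and angle between each of bush, row_bush1, row_bush2, row_bush3's own z axis and vertical below 0.08 rad and contact force between bush and the fingers below 0.1 N and contact force between bush and shelf above 0.3 N and linear speed of bush below 0.02 m/s and distance of each of row_bush1, row_bush2, row_bush3 from where it was at the start of the episode below 0.01 m), for 0.2 s.
2. the magnifier has been drawn clear of its stand and is carried by the gripper alone (contact force between magnifier and the fingers above 1 N and contact force between magnifier and stand below 0.1 N and contact force between magnifier and shelf below 0.1 N and contact force between magnifier and bush below 0.1 N and contact force between magnifier and row_bush1 below 0.1 N and contact force between magnifier and row_bush2 below 0.1 N and contact force between magnifier and row_bush3 below 0.1 N and height (world z) of handle_foot above 0.08 m), for 0.2 s.
At the end, for the whole second after the job is handed in: Bush upright and released within 8 mm of the empty place, other bushes upright within 10 mm of their start; magnifier carried by the gripper alone, at rest, lens level within 10 degrees, its centre within 18 mm of the bush's axis and 60 to 120 mm above the bush's top (all of step 1 and contact force between magnifier and the fingers above 1 N and contact force between magnifier and stand below 0.1 N and contact force between magnifier and shelf below 0.1 N and contact force between magnifier and bush below 0.1 N and contact force between magnifier and row_bush1 below 0.1 N and contact force between magnifier and row_bush2 below 0.1 N and contact force between magnifier and row_bush3 below 0.1 N and angle between magnifier's own z axis and vertical below 0.18 rad and horizontal distance between lens and bush below 0.018 m and z of lens in the frame of empty_place between 0.102 and 0.162 m and linear speed of magnifier below 0.03 m/s and angular speed of magnifier below 0.3 rad/s); the arm keeps its last pose, push and grip.
It fails at once if the vee block is shifted by more than 25 mm (distance of vee_block from where it was at the start of the episode above 0.025 m).
It fails at once if the caliper is shifted by more than 25 mm (distance of caliper from where it was at the start of the episode above 0.025 m).
It fails at once if the cleaner is shifted by more than 25 mm (distance of cleaner from where it was at the start of the episode above 0.025 m).
It fails at once if the test block is shifted by more than 25 mm (distance of test_block from where it was at the start of the episode above 0.025 m).
It fails at once if a bush of the row is knocked over (angle between any of row_bush1, row_bush2, row_bush3's own z axis and vertical above 0.6 rad).
It also fails if it takes over 51 s, if anything falls off the work surface, if the arm or the gripper's body presses on something with over 40 N, if the wrist force passes 120 N, or if a joint passes its speed limit or range.

## Working session

There is one attempt and no reset: what is moved stays moved. The work goes in short steps, Python scripts to look and compute and a tool call to move; the robot and the scene stay as the last step left them, time stands still between calls to the robot, and variables do not carry over. Pictures are saved under pics/ and viewed, at most 10 in all, crops included, and the job is handed in when it is done.

```bash
ls; mkdir -p pics
```

Run:
```python
from bench import arm
import cv2
for n in("top","side"):
    cv2.imwrite(f"pics/{n}0.png",arm.get_image(n))
    c=arm.get_calibration(n);R=cv2.Rodrigues(c["rvec"])[0];print(n,c["K"].round(1).tolist(),(-R.T@c["tvec"].ravel()).round(),R[2].round(2))
s=arm.read_state();print(s["position"],s["ee_rot"],s["clock"])
```

```text
bench.py
pics
top [[556.5, 0.0, 328.9], [0.0, 556.5, 234.9], [0.0, 0.0, 1.0]] [ 310.   -6. 1596.] [ 0.17 -0.   -0.99]
side [[453.1, 0.0, 322.2], [0.0, 453.1, 245.3], [0.0, 0.0, 1.0]] [  8. 542. 599.] [ 0.6  -0.59 -0.53]
[138.57216438 608.8774463  217.81877147] [ 9.93737236e-01 -1.11737746e-01 -5.86645799e-05  9.88772486e-04] 0.1
```
View pics/top0.png

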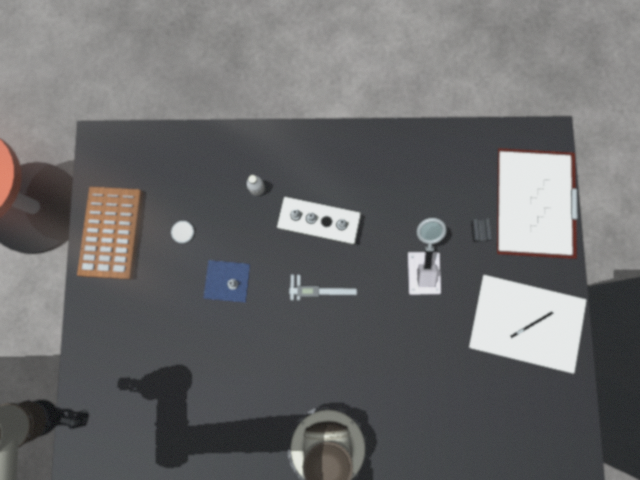

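View pics/side0.png

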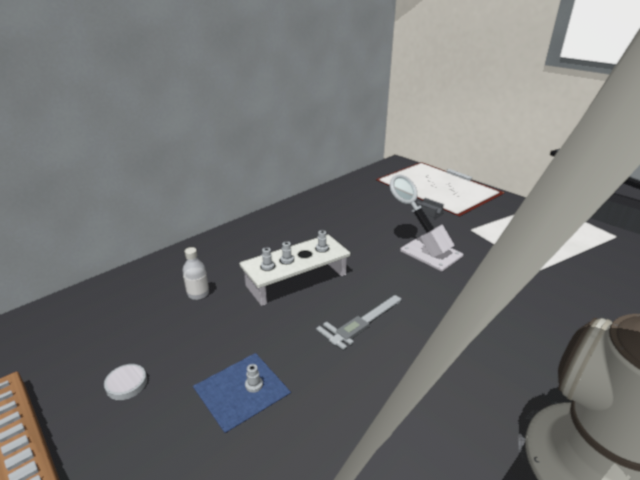

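Top view: loose bush near (232,284), empty place (327,222), row bushes (296,215), (311,218) and (342,225), magnifier lens (431,231), stand (427,275). Side view: bush (253,377), empty place (305,254), lens (404,189), stand (435,247).

Create h.py:
```python
import numpy as np, cv2
from scipy.spatial.transform import Rotation as Ro
from bench import arm
def cal(n):
    c=arm.get_calibration(n);return np.array(c["K"]),cv2.Rodrigues(np.array(c["rvec"]))[0],np.array(c["tvec"]).ravel()
def ray(c,p):
    K,R,t=c;d=R.T@np.linalg.solve(K,[p[0],p[1],1.]);return -R.T@t,d/np.linalg.norm(d)
def plane(c,p,z):
    o,d=ray(c,p);return o+d*(z-o[2])/d[2]
def tri(cs,ps):
    A=np.zeros((3,3));b=np.zeros(3)
    for c,p in zip(cs,ps):
        o,d=ray(c,p);M=np.eye(3)-np.outer(d,d);A+=M;b+=M@o
    return np.linalg.solve(A,b)
def proj(c,X):
    K,R,t=c;q=K@(R@np.array(X,float)+t);return q[:2]/q[2]
def tool(): 
    s=arm.read_state();return np.array(s["position"]),Ro.from_quat(s["ee_rot"])
def goto(X,Rt=None):
    """shift and rotation vector in tool axes to reach X, Rt"""
    p,R=tool();print("shift",R.inv().apply(np.array(X)-p).round(1),"rot",(R.inv()*(Rt or R)).as_rotvec().round(3),"tcp",p.round(1))
def down(yaw):  # tool down, tool y axis at angle yaw in world xy
    y=np.array([np.cos(yaw),np.sin(yaw),0]);z=np.array([0,0,-1.]);return Ro.from_matrix(np.c_[np.cross(y,z),y,z])
```

Run:
```python
from h import *
t,s=cal("top"),cal("side")
for n,a,b in[("bush",(232,284),(253,377)),("empty",(327,222),(305,254)),("lens",(431,231),(404,189)),("rb1",(296,215),(267,258)),("rb3",(342,225),(322,241)),("bottle",(255,185),(196,275))]:
    print(n,tri([t,s],[a,b]).round(),plane(t,a,60).round(),plane(t,a,20).round())
p,R=tool();print(p,R.as_matrix().round(3))
w=cal("wrist");print("wristcam",(-w[1].T@w[2]).round(),w[1].round(2),w[0].round(0).tolist())
print(arm.read_state()["gripper_width"])
```

```text
bush [446. 267.  27.] [442. 259.  60.] [445. 266.  20.]
empty [615.  -3.  61.] [614.  -5.  60.] [622.  -5.  20.]
lens [ 572. -281.  138.] [ 585. -296.   60.] [ 592. -304.   20.]
rb1 [632.  84.  83.] [635.  83.  60.] [643.  85.  20.]
rb3 [603. -44.  82.] [605. -47.  60.] [612. -48.  20.]
bottle [725. 201.  52.] [723. 199.  60.] [734. 205.  20.]
[138.57216438 608.8774463  217.81877147] [[ 0.975 -0.222 -0.   ]
 [-0.222 -0.975 -0.002]
 [ 0.     0.002 -1.   ]]
wristcam [217. 591. 373.] [[-0.22 -0.97  0.  ]
 [-0.92  0.21  0.32]
 [-0.31  0.07 -0.95]] [[345.0, 0.0, 317.0], [0.0, 345.0, 241.0], [0.0, 0.0, 1.0]]
85.4037479589112
```

Run:
```python
from h import *
goto([446,267,170],down(2.92))
```

```text
shift [375.7 265.   48.4] rot [ 1.000e-03 -2.000e-03  1.568e+00] tcp [138.6 608.9 217.8]
```

Request:
jog_arm(offsets={"rows":[[37,26,5,0,0,0.15],[75,53,10,0,0,0.3],[113,79,15,0,0,0.45],[150,106,20,0,0,0.6],[188,132,24,0,0,0.75],[225,159,29,0,0,0.9],[263,185,34,0,0,1.05],[300,212,39,0,0,1.2],[338,238,43,0,0,1.35],[376,265,48,0,0,1.5]]})

```text
clock: 1.1
position: [447.3, 266.0, 170.6]
ee_rot: [-0.649, 0.761, 0.0, -0.0]
contact_force: [-0.1, 0.5, -0.7]
gripper_width: 85.3
grasp_force: 0.0
```

Request:
jog_arm(offsets={"rows":[[0,0,0,0,0,0.07],[0,0,0,0,0,0.07]]})

```text
clock: 1.3
position: [446.9, 266.1, 170.1]
ee_rot: [-0.623, 0.782, -0.0, -0.001]
contact_force: [-0.2, 0.3, -0.0]
gripper_width: 85.6
grasp_force: 0.0
```

Run:
```python
from h import *
c=cal("wrist");im=arm.get_image("wrist");cv2.imwrite("pics/w1.png",im)
print(proj(c,[446,267,25]).round()); np.savez("w1.npz",K=c[0],R=c[1],t=c[2])
```

```text
[317. 222.]
```

View pics/w1.png

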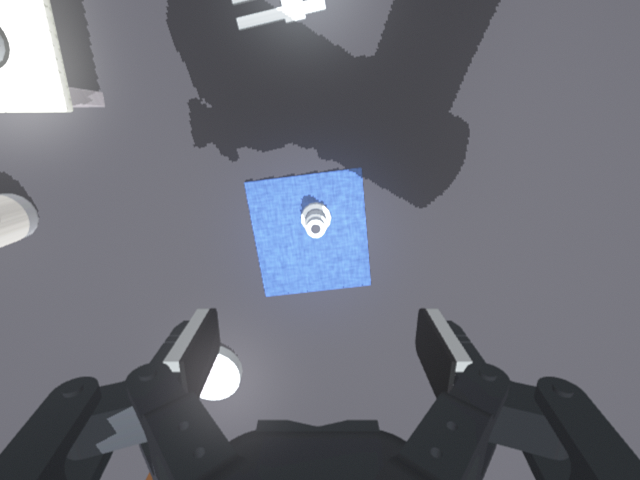

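Wrist view: bush flange centred at about (316,217), its top hole at (316,229), on the blue pad. Now a second wrist position, lower.

Request:
jog_arm(offsets={"rows":[[0,0,30,0,0,0],[0,0,60,0,0,0],[0,0,60,0,0,0]]})

```text
clock: 1.65
position: [443.5, 266.3, 107.3]
ee_rot: [-0.625, 0.781, -0.0, -0.004]
contact_force: [-0.4, -1.0, 0.0]
gripper_width: 85.5
grasp_force: 0.0
```

Add to h.py:
```python
def hole(im,x0,y0,h,thr=None):
    """darkest compact blob inside bright metal near (x0,y0)"""
    r=im[y0-h:y0+h,x0-h:x0+h].max(2);return r
```

Run:
```python
from h import *
d=np.load("w1.npz");c1=(d["K"],d["R"],d["t"]);i1=cv2.imread("pics/w1.png")
c2=cal("wrist");i2=arm.get_image("wrist");cv2.imwrite("pics/w2.png",i2);np.savez("w2.npz",K=c2[0],R=c2[1],t=c2[2])
for c,i in((c1,i1),(c2,i2)):
    u,v=proj(c,[446,267,25]).astype(int)
    hs=cv2.cvtColor(i,cv2.COLOR_BGR2HSV)
    m=np.zeros(i.shape[:2],np.uint8);b=60
    s=(slice(v-b,v+b),slice(u-b,u+b));m[s]=((hs[...,1]<70)&(i.max(2)>110))[s]*255
    cs,h=cv2.findContours(m,cv2.RETR_CCOMP,cv2.CHAIN_APPROX_NONE)
    for k,q in enumerate(cs):
        if cv2.contourArea(q)>15: print((u,v),k,cv2.contourArea(q),cv2.boundingRect(q),[round(x,1) for x in cv2.minEnclosingCircle(q)[0]],h[0][k][3])
i=i2[v-100:v+100,u-100:u+100];cv2.imwrite("pics/w2c.png",cv2.resize(i,None,fx=3,fy=3))
```

```text
(np.int64(316), np.int64(222)) 0 72.5 (256, 251, 6, 31) [258.5, 266.0] -1
(np.int64(316), np.int64(222)) 1 782.5 (301, 202, 31, 37) [315.5, 220.0] -1
(np.int64(316), np.int64(222)) 2 793.0 (363, 177, 13, 105) [369.0, 229.0] -1
(np.int64(316), np.int64(222)) 3 957.0 (256, 162, 89, 18) [299.7, 170.5] -1
(np.int64(311), np.int64(246)) 0 1262.0 (292, 221, 38, 48) [310.3, 244.4] -1
(np.int64(311), np.int64(246)) 3 73.5 (251, 186, 32, 5) [266.5, 188.0] -1
```

View pics/w2c.png

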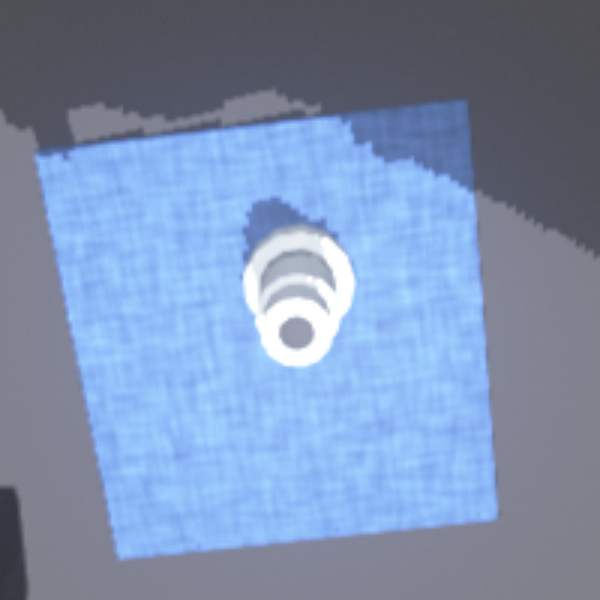

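Crop of the second view: top hole at crop (297,333), i.e. pixel (310,257); flange centre crop (299,281), i.e. pixel (310.7,239.5).

Run:
```python
from h import *
L=lambda f:(lambda d:(d["K"],d["R"],d["t"]))(np.load(f))
a,b=L("w1.npz"),L("w2.npz")
print(tri([a,b],[(316,229),(310,257)]).round(1),plane(a,(316,229),46).round(1),plane(b,(310,257),46).round(1))
print(plane(a,(316.5,217.5),10).round(1),plane(b,(310.7,239.5),10).round(1))
t,s=cal("top"),cal("side");print("top/side",tri([t,s],[(232.5,283.5),(252.5,368)]))
print((-b[1].T@b[2]).round(1))
goto([446,267,31],down(2.92))
```

```text
[446.6 267.1  46.1] [446.5 267.2  46. ] [446.8 267.1  46. ]
[446.  266.7  10. ] [446.6 266.5  10. ]
top/side [447.08899161 263.24210113  44.1277337 ]
[424.9 187.  263.1]
shift [-0.  -1.1 78.6] rot [ 0.002 -0.004  0.002] tcp [445.2 267.5 109.6]
```

Request:
jog_arm(offsets={"rows":[[0,0,30,0,0,0],[0,0,55,0,0,0],[0,0,70,0,0,0],[0,0,80,0,0,0],[0,0,80,0,0,0],[0,0,80,0,0,0]]})

```text
clock: 2.3
position: [447.2, 268.6, 32.0]
ee_rot: [-0.625, 0.781, 0.0, 0.001]
contact_force: [-0.1, -0.0, -0.0]
gripper_width: 85.8
grasp_force: 0.0
```

Run:
```python
from h import *
for _ in range(1): goto([446.5,267,31],down(2.92))
```

```text
shift [1.7 0.3 1. ] rot [-0.001  0.002 -0.   ] tcp [447.2 268.6  32. ]
```

Close, then lift a little and check.

Request:
jog_arm(offsets={"rows":[[1,0,0.5,0,0,0],[1,0,0.5,0,0,0],[1,0,0.5,0,0,0],[1,0,0.5,0,0,0],[1,0,0.5,0,0,0],[1,0,0.5,0,0,0],[1,0,0.5,0,0,0],[1,0,0.5,0,0,0]]}, aperture=8)

```text
clock: 3.1
position: [446.6, 266.8, 30.7]
ee_rot: [-0.624, 0.781, -0.0, 0.0]
contact_force: [0.8, -0.1, 3.9]
gripper_width: 10.7
grasp_force: 58.6
```

Request:
jog_arm(offsets={"rows":[[0,0,0,0,0,0],[0,0,-20,0,0,0],[0,0,-60,0,0,0],[0,0,-105,0,0,0],[0,0,-140,0,0,0],[0,0,-140,0,0,0]]})

```text
clock: 3.7
position: [448.4, 268.6, 175.2]
ee_rot: [-0.624, 0.781, 0.0, 0.005]
contact_force: [-0.3, 1.5, -0.8]
gripper_width: 10.7
grasp_force: 58.6
```

Run:
```python
from h import *
goto([590,50,170],down(2.92))
```

```text
shift [ 182.  -186.3    4.7] rot [-0.006  0.009 -0.001] tcp [448.4 268.6 175.2]
```

Run:
```python
from h import *
print(arm.read_state()["gripper_width"],tool()[0].round(1))
i=arm.get_image("wrist");t=arm.get_image("side")
cv2.imwrite("pics/g1.png",np.hstack([cv2.resize(i[180:480,170:470],(400,400)),cv2.resize(t[250:400,180:330],(400,400))]))
```

```text
10.721108778652912 [448.4 268.6 175.2]
```

View pics/g1.png

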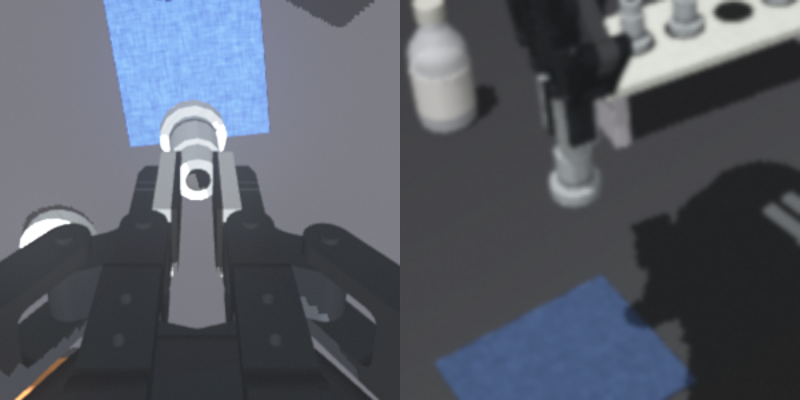

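The grip picture shows the bush held upright between the pads, top hole at crop (198,180), i.e. wrist pixel (318,315); in the side view the flange hangs free below the fingers. I'll check its height in hand from both views.

Run:
```python
from h import *
w,s=cal("wrist"),cal("side");p,R=tool()
a=(198*.75+170,180*.75+180); print(a,proj(w,p+[0,0,15]).round(1), "plane",plane(w,a,p[2]+15).round(1))
f=(575*1.,0)
b=((575-400)*.375+180,208*.375+250) # flange front bottom
print(b,"expected",proj(s,p-[0,0,27]).round(1),proj(s,p-[0,0,19]).round(1))
i=cv2.imread("pics/g1.png")
```

```text
(318.5, 315.0) [313.9 313.5] plane [443.7 267.7 185.1]
(245.625, 328.0) expected [248.4 323.2] [248.  319.1]
```

Request:
jog_arm(offsets={"rows":[[0,0,0,0,0,0],[0,0,0,0,0,0]]})

```text
clock: 4.0
position: [445.4, 265.8, 168.3]
ee_rot: [-0.624, 0.781, -0.0, -0.002]
contact_force: [0.1, -0.1, -1.1]
gripper_width: 10.6
grasp_force: 58.6
```

```bash
python3 - <<'E'
from h import *
w=cal("wrist");i=arm.get_image("wrist");p,R=tool();print(p,proj(w,p+[0,0,15]).round(1))
g=i.max(2)[290:340,290:345];m=(g<120).astype(np.uint8);n,l,st,ce=cv2.connectedComponentsWithStats(m)
print([(st[k].tolist(),(ce[k]+[290,290]).round(1)) for k in range(1,n) if 8<st[k][4]<200])
goto([615,-4,200],down(2.92))
E
```

```text
[445.57497827 265.92610979 168.60911444] [313.5 314. ]
[([23, 17, 14, 15, 117], array([321.1, 313. ]))]
shift [ 225.8 -224.9  -31.1] rot [ 0.002 -0.003 -0.002] tcp [445.6 265.9 168.6]
```

Request:
jog_arm(offsets={"rows":[[22,-22,-6,0,0,0],[55,-55,-12,0,0,0],[85,-85,-18,0,0,0],[115,-115,-25,0,0,0],[145,-145,-31,0,0,0],[175,-175,-31,0,0,0],[205,-205,-31,0,0,0],[225,-225,-31,0,0,0],[225,-225,-31,0,0,0],[225,-225,-31,0,0,0]]})

```text
clock: 5.05
position: [615.5, -3.2, 199.7]
ee_rot: [-0.623, 0.782, 0.001, -0.001]
contact_force: [-0.5, 0.1, -1.2]
gripper_width: 10.9
grasp_force: 58.6
```

Request:
jog_arm(offsets={"rows":[[0,0,0,0,0,0],[0,0,0,0,0,0]]})

```text
clock: 5.25
position: [615.5, -1.6, 201.2]
ee_rot: [-0.625, 0.781, 0.0, -0.0]
contact_force: [-0.8, -0.1, -1.4]
gripper_width: 10.8
grasp_force: 58.6
```

Run:
```python
from h import *
c=cal("wrist");i=arm.get_image("wrist");p,R=tool();print(p)
np.savez("w3.npz",K=c[0],R=c[1],t=c[2],p=p);cv2.imwrite("pics/w3.png",i)
print(proj(c,[615,-4,60]).round())
```

```text
[615.55756321  -1.57580364 201.39482744]
[315. 220.]
```

View pics/w3.png

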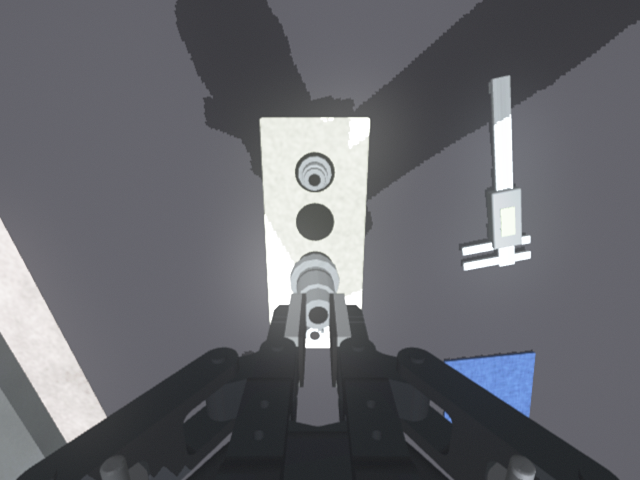

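Wrist view over the shelf: empty pad at (314,221), neighbour at (314,172), held bush's hole at (318,315); the row runs straight up the image.

Request:
jog_arm(offsets={"rows":[[0,0,20,0,0,0],[0,0,45,0,0,0],[0,0,45,0,0,0],[0,0,45,0,0,0]]})

```text
clock: 5.7
position: [616.0, -2.2, 156.7]
ee_rot: [-0.625, 0.781, -0.0, -0.0]
contact_force: [-0.4, 0.1, -0.9]
gripper_width: 10.6
grasp_force: 58.6
```

Add to h.py:
```python
def dark(i,u,v,b,thr,lo,hi):
    m=(i.max(2)[v-b:v+b,u-b:u+b]<thr).astype(np.uint8);n,l,st,ce=cv2.connectedComponentsWithStats(m)
    return [(st[k].tolist(),(ce[k]+[u-b,v-b]).round(1)) for k in range(1,n) if lo<st[k][4]<hi]
```

Run:
```python
from h import *
d=np.load("w3.npz");a=(d["K"],d["R"],d["t"]);i3=cv2.imread("pics/w3.png")
b=cal("wrist");i=arm.get_image("wrist");p,R=tool();cv2.imwrite("pics/w4.png",i);np.savez("w4.npz",K=b[0],R=b[1],t=b[2],p=p)
u,v=proj(b,[615,-4,60]).astype(int)
print(p,(u,v));print(dark(i3,315,221,30,90,300,3000));print(dark(i,u,v,38,90,300,4000));print(dark(i,318,315,14,120,10,400))
```

```text
[616.6883382  -2.1551006 157.6323647] (np.int64(315), np.int64(235))
[([13, 13, 35, 31, 346], array([321.1, 214.9]))]
[([18, 21, 42, 38, 959], array([318.7, 234.3]))]
[([0, 0, 3, 28, 46], array([304.4, 316.1])), ([23, 0, 5, 28, 65], array([330.2, 315.8])), ([5, 6, 19, 17, 247], array([317.9, 314.8]))]
```

Run:
```python
from h import *
r=[];P=[]
for f,u,v in(("w3",315,221),("w4",315,236)):
    d=np.load(f+".npz");c=(d["K"],d["R"],d["t"]);i=cv2.imread(f"pics/{f}.png")
    for th in (100,120,140):
        q=[x for x in dark(i,u,v,40,th,600,5000)];print(f,th,q)
    ks=max((x for x in dark(i,u,v,40,120,600,5000)),key=lambda x:x[0][4])
    r.append(c);P.append(ks[1]);p=d["p"]
    hh=plane(c,(318,315),p[2]+15);print("tcp",p,"hole",hh,"pad",plane(c,ks[1],60))
print(tri(r,P))
```

```text
w3 100 [([22, 23, 36, 36, 1015], array([314.6, 221.3]))]
w3 120 [([22, 23, 37, 36, 1053], array([314.6, 221.4]))]
w3 140 [([21, 22, 38, 37, 1087], array([314.6, 221.4]))]
tcp [615.55756321  -1.57580364 201.39482744] hole [ 6.13742109e+02 -5.05660860e-01  2.16394827e+02] pad [615.95890628  -2.5930147   60.        ]
w4 100 [([19, 21, 43, 39, 1314], array([315.1, 236.6]))]
w4 120 [([19, 21, 43, 40, 1370], array([315. , 236.8]))]
w4 140 [([19, 21, 43, 41, 1404], array([315. , 236.9]))]
tcp [616.6883382  -2.1551006 157.6323647] hole [614.17464125  -1.46599463 172.6323647 ] pad [615.92217897  -3.13169962  60.        ]
[6.16754660e+02 3.85825581e-01 4.88326932e+01]
```

Run:
```python
from h import *
goto([617.8,-3.5,97],down(2.92))
```

```text
shift [ 1.1 -1.3 60.6] rot [-0.002  0.    -0.   ] tcp [616.7  -2.2 157.6]
```

Request:
jog_arm(offsets={"rows":[[0,-1,15,0,0,0],[1,-1.5,35,0,0,0],[1,-1.5,50,0,0,0],[1,-1.5,55,0,0,0],[1,-1.5,55,0,0,0],[1,-1.5,55,0,0,0]]})

```text
clock: 6.35
position: [618.2, -3.7, 102.8]
ee_rot: [-0.624, 0.781, -0.001, 0.001]
contact_force: [-0.2, 0.7, -0.6]
gripper_width: 10.6
grasp_force: 58.7
```

Run:
```python
from h import *
b=cal("wrist");i=arm.get_image("wrist");p,R=tool();cv2.imwrite("pics/w5.png",i);np.savez("w5.npz",K=b[0],R=b[1],t=b[2],p=p)
print(p,proj(b,[615.9,-3,60]))
cv2.imwrite("pics/w5c.png",cv2.resize(i[140:360,220:420],None,fx=2.7,fy=2.7,interpolation=cv2.INTER_CUBIC))
s=arm.get_image("side")
```

```text
[618.21707826  -3.72953918 102.88061028] [318.81660457 265.20433885]
```

View pics/w5c.png

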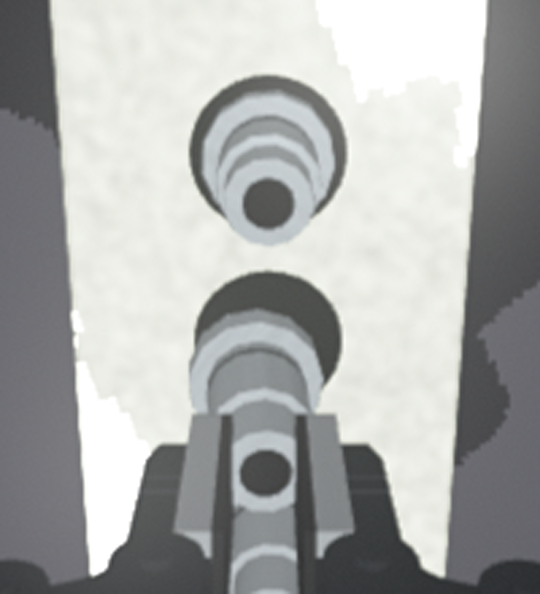

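The crop shows the neighbour upright (hole and flange both at crop x 268) with the empty pad at (268,341). The held bush's hole is at (265,473) but its flange is near (257,374), so it is tilted slightly in the grip and needs a little correction before touchdown.

Run:
```python
from h import *
d=np.load("w5.npz");c=(d["K"],d["R"],d["t"]);p=d["p"];q=lambda x,y:(x/2.7+220,y/2.7+140)
b=p[2]-27
for n,px,z in(("hole",q(265,473),b+42),("flange",q(257,374),b+8),("pad",q(268.5,341),60),("nb hole",q(268.5,203),102),("nb flange",q(269,156),68)):print(n,plane(c,px,z).round(1))
print(p)
```

```text
hole [616.5  -2.4 117.9]
flange [617.4  -5.4  83.9]
pad [615.7  -2.2  60. ]
nb hole [606.3 -44.6 102. ]
nb flange [605.8 -45.8  68. ]
[618.21707826  -3.72953918 102.88061028]
```

Request:
jog_arm(offsets={"rows":[[-1,0.7,3,-0.02,0,0],[-2.5,1.5,6,-0.04,0,0],[-2.5,1.5,9,-0.04,0,0],[-2.5,1.5,11,-0.04,0,0],[-2.5,1.5,11,-0.04,0,0]]})

```text
clock: 6.95
position: [615.9, -1.2, 89.6]
ee_rot: [-0.624, 0.781, 0.016, -0.013]
contact_force: [-0.6, -0.3, -1.1]
gripper_width: 11.0
grasp_force: 58.7
```

Run:
```python
from h import *
b=cal("wrist");i=arm.get_image("wrist");p,R=tool();cv2.imwrite("pics/w6.png",i);np.savez("w6.npz",K=b[0],R=b[1],t=b[2],p=p)
print(p)
cv2.imwrite("pics/w6c.png",cv2.resize(i[140:360,220:420],None,fx=2.7,fy=2.7,interpolation=cv2.INTER_CUBIC))
```

```text
[615.99621402  -1.21624988  89.91334087]
```

View pics/w6c.png

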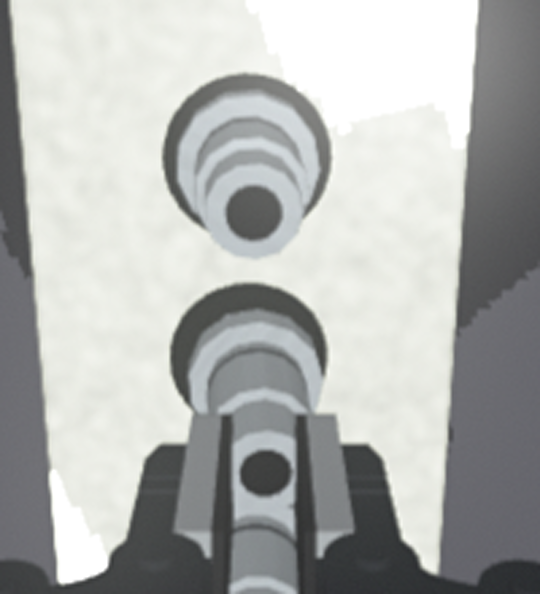

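The flange is now level with the neighbour but about 1.5 mm right of the pad (257 against 249 in the crop). I'll correct that and touch down gently.

Request:
jog_arm(offsets={"rows":[[0.5,-0.8,0,0,0,0],[1,-1.5,1,0,0,0],[1,-1.5,2,0,0,0],[1,-1.5,2,0,0,0]]})

```text
clock: 7.4
position: [617.3, -2.5, 88.1]
ee_rot: [-0.624, 0.781, 0.016, -0.013]
contact_force: [0.3, 0.6, -1.0]
gripper_width: 10.6
grasp_force: 58.7
```

Request:
jog_arm(offsets={"rows":[[0,0,0.5,0,0,0],[0,0,1,0,0,0],[0,0,1,0,0,0]]})

```text
clock: 7.7
position: [617.3, -2.4, 87.2]
ee_rot: [-0.624, 0.781, 0.016, -0.013]
contact_force: [0.3, 1.0, -0.6]
gripper_width: 10.6
grasp_force: 58.7
```

Request:
jog_arm(offsets={"rows":[[0,0,0.5,0,0,0],[0,0,1,0,0,0],[0,0,1,0,0,0]]})

```text
clock: 8.0
position: [617.4, -2.4, 86.5]
ee_rot: [-0.624, 0.781, 0.016, -0.012]
contact_force: [0.6, 0.6, 1.0]
gripper_width: 10.8
grasp_force: 58.9
```

Request:
jog_arm(offsets={"rows":[[0,0,0.5,0,0,0],[0,0,0.5,0,0,0],[0,0,0.5,0,0,0]]})

```text
clock: 8.3
position: [617.6, -2.4, 86.4]
ee_rot: [-0.624, 0.781, 0.015, -0.012]
contact_force: [-1.2, -0.4, 3.2]
gripper_width: 11.1
grasp_force: 59.5
```

Request:
jog_arm(offsets={"rows":[[0,0,0,0,0,0],[0,0,0,0,0,0],[0,0,0,0,0,0],[0,0,0,0,0,0]]}, aperture=45)

```text
clock: 8.7
position: [617.3, -2.4, 85.5]
ee_rot: [-0.624, 0.781, 0.016, -0.013]
contact_force: [-0.1, 0.6, -0.7]
gripper_width: 45.2
grasp_force: 0.0
```

Request:
jog_arm(offsets={"rows":[[0,0,-20,0,0,0],[0,0,-50,0,0,0],[0,0,-80,0.02,0,0],[0,0,-110,0.04,0,0],[0,0,-110,0.04,0,0]]})

```text
clock: 9.2
position: [624.1, -3.2, 201.1]
ee_rot: [-0.624, 0.781, -0.003, 0.004]
contact_force: [0.1, -0.1, 0.7]
gripper_width: 45.0
grasp_force: 0.0
```

Run:
```python
from h import *
b=cal("wrist");i=arm.get_image("wrist");p,R=tool();np.savez("w7.npz",K=b[0],R=b[1],t=b[2],p=p);cv2.imwrite("pics/w7.png",i)
print(p)
cv2.imwrite("pics/w7c.png",cv2.resize(i[120:380,190:450],(600,600),interpolation=cv2.INTER_CUBIC))
```

```text
[622.68764508  -3.12552474 198.33457782]
```

View pics/w7c.png

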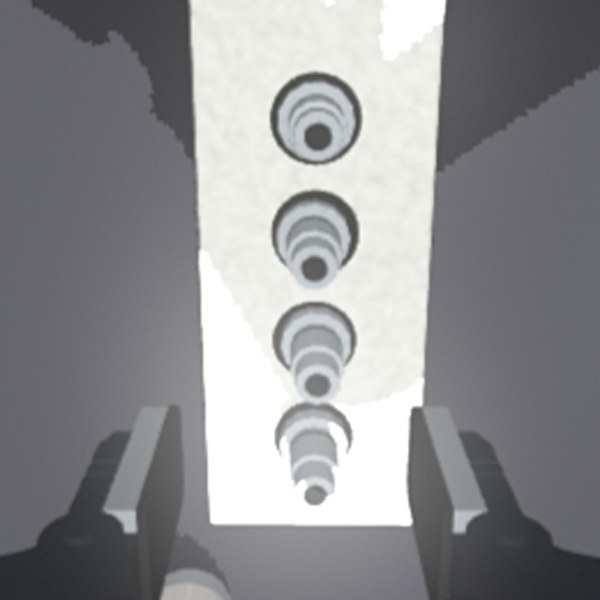

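The placed bush stands upright at crop (314,213-268), on its pad and in line with the other three. Next is the magnifier.

Run:
```python
from h import *
print(np.round(arm.read_state()["joints"],3))
t,s=cal("top"),cal("side")
for n,c,(x0,x1,y0,y1) in(("top0",t,(395,455,205,300)),("side0",s,(380,470,165,275))):
    i=cv2.imread(f"pics/{n}.png")[y0:y1,x0:x1];hs=cv2.cvtColor(i,cv2.COLOR_BGR2HSV)
    m=(i.max(2)>95).astype(np.uint8)
    k,l,st,ce=cv2.connectedComponentsWithStats(m)
    for j in range(1,k):
        if st[j][4]>40:
            q=np.argwhere(l==j)[:,::-1].astype(np.float32)+[x0,y0]
            h=cv2.convexHull(q.astype(np.float32));print(n,st[j][4],ce[j]+[x0,y0],cv2.minAreaRect(h),cv2.fitEllipse(h) if len(h)>5 else'')
goto([480,-290,260],down(-np.pi/2))
```

```text
[ 0.255  0.392 -0.033  0.    -1.14  -0.478]
top0 708 [430.56497175 231.45762712] ((429.6640319824219, 231.70033264160156), (27.85813331604004, 33.30619812011719), 38.1572265625) ((430.61260986328125, 232.9661407470703), (29.382795333862305, 34.46366882324219), 16.754497528076172)
top0 1381 [423.40333092 274.08761767] ((424.0, 273.0), (44.0, 34.0), 90.0) ((423.7620849609375, 272.6656494140625), (42.9971923828125, 55.89639663696289), 175.3665313720703)
side0 3246 [431.95194085 185.7332101 ] ((424.5, 189.5), (49.0, 89.0), 90.0) ((439.9597473144531, 187.39414978027344), (52.03643798828125, 117.39314270019531), 92.85778045654297)
side0 44 [432.         206.63636364] ((431.2076110839844, 206.1107177734375), (19.176469802856445, 4.0), 28.07248878479004) ((431.69677734375, 207.4527130126953), (5.248507499694824, 20.500425338745117), 112.0896987915039)
side0 1631 [433.41569589 248.81238504] ((431.299560546875, 251.71514892578125), (44.22212219238281, 50.370819091796875), 54.865806579589844) ((432.8358459472656, 249.97471618652344), (44.92619323730469, 74.31941986083984), 65.78652954101562)
shift [311.2  75.5 -62.7] rot [-0.006 -0.003 -1.794] tcp [622.7  -3.1 198.3]
```

Request:
jog_arm(offsets={"rows":[[0,0,-30,0,0,-0.15],[25,5,-63,0,0,-0.3],[60,14,-63,0,0,-0.45],[100,24,-63,0,0,-0.6],[140,34,-63,0,0,-0.75],[180,44,-63,0,0,-0.9],[220,53,-63,0,0,-1.05],[260,63,-63,0,0,-1.2],[290,70,-63,0,0,-1.35],[311,75,-63,0,0,-1.5]]}, aperture=60)

```text
clock: 10.25
position: [478.0, -291.6, 257.2]
ee_rot: [0.989, -0.145, -0.001, -0.0]
contact_force: [0.7, -0.4, -1.6]
gripper_width: 60.3
grasp_force: 0.0
```

Request:
jog_arm(offsets={"rows":[[0,0,0,0,0,-0.15],[0,0,0,0,0,-0.29],[0,0,0,0,0,-0.29],[0,0,0,0,0,-0.29]]})

```text
clock: 10.65
position: [479.4, -289.9, 257.7]
ee_rot: [1.0, -0.004, -0.001, -0.0]
contact_force: [-0.6, -0.7, -1.1]
gripper_width: 60.0
grasp_force: 0.0
```

Run:
```python
from h import *
b=cal("wrist");i=arm.get_image("wrist");p,R=tool();np.savez("m1.npz",K=b[0],R=b[1],t=b[2],p=p);cv2.imwrite("pics/m1.png",i)
print(p,arm.read_state()["joints"])
```

```text
[ 479.52950031 -289.8604618   257.89334027] [-2.54652368e-01  2.49710278e-01 -8.82219259e-02 -2.90506763e-04
 -1.23429831e+00  1.81740059e+00]
```

View pics/m1.png

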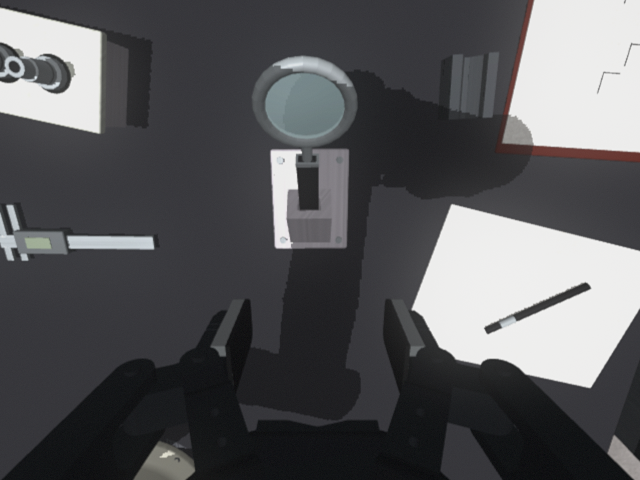

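Wrist view over the stand: lens ring centred at (305,101), handle running from (308,155) down to the slot at (308,209), stand base corners near (271,150), (349,150), (347,248) and (275,248).

Request:
jog_arm(offsets={"rows":[[60,0,0,0,0,0],[60,0,0,0,0,0],[60,0,0,0,0,0],[60,0,0,0,0,0]]})

```text
clock: 11.1
position: [539.3, -290.1, 258.2]
ee_rot: [1.0, -0.003, -0.001, -0.0]
contact_force: [-0.6, 0.1, 0.2]
gripper_width: 59.7
grasp_force: 0.0
```

Add to h.py:
```python
def ring(i,u,v,b=75):
    """ellipse of the lens ring's outer outline near (u,v)"""
    y0,x0=max(v-b,0),max(u-b,0);r=i[y0:v+b,x0:u+b]
    m=(r.max(2)>85).astype(np.uint8);m=cv2.morphologyEx(m,cv2.MORPH_OPEN,np.ones((13,13),np.uint8))
    k,l,st,ce=cv2.connectedComponentsWithStats(m);j=1+st[1:,4].argmax()
    q=max(cv2.findContours((l==j).astype(np.uint8),cv2.RETR_EXTERNAL,cv2.CHAIN_APPROX_NONE)[0],key=len)
    e=cv2.fitEllipse(cv2.convexHull(q));return (e[0][0]+x0,e[0][1]+y0),e[1],e[2],st[j]
```

Run:
```python
from h import *
L=lambda f:(lambda d:(d["K"],d["R"],d["t"]))(np.load(f))
a=L("m1.npz");i1=cv2.imread("pics/m1.png")
b=cal("wrist");i2=arm.get_image("wrist");p,R=tool();np.savez("m2.npz",K=b[0],R=b[1],t=b[2],p=p);cv2.imwrite("pics/m2.png",i2);print(p)
for q in((271,150),(349,150),(347,248),(275,248)):print("base",plane(a,q,10).round(1))
print(i1[101,305],i1[65,305],i1[101,258],i1[30,305],i1[180,308],i1[170,280],i1[215,308])
r1=ring(i1,305,96,62);X0=plane(a,r1[0],140);u,v=proj(b,X0).astype(int);r2=ring(i2,u,v,65)
print(r1,(u,v),r2);print("lens",tri([a,b],[r1[0],r2[0]]))
```

```text
[ 538.99259588 -290.24620656  258.66918942]
base [ 532.6 -237.8   10. ]
base [ 531.9 -325.9   10. ]
base [ 414.1 -325.9   10. ]
base [ 414.9 -236.6   10. ]
[135 133 116] [196 192 185] [89 87 84] [61 57 58] [43 41 42] [234 235 235] [123 118 122]
((305.9076614379883, 101.46806335449219), (87.88544464111328, 95.00390625), 6.596317768096924, array([  22,   22,   80,   90, 5844], dtype=int32)) (np.int64(307), np.int64(183)) ((np.float64(308.24143981933594), np.float64(214.1269760131836)), (85.55524444580078, 108.3167953491211), 169.21250915527344, array([  28,   47,   77,   83, 5366], dtype=int32))
lens [ 571.34659914 -284.81036803  221.01608654]
```

Add to h.py:
```python
def glass(i,box=None):
    a=i.astype(int);m=((a[...,0]-a[...,2]>10)&(a[...,0]-a[...,2]<45)&(a[...,0]>75)).astype(np.uint8)
    m=cv2.morphologyEx(m,cv2.MORPH_OPEN,np.ones((5,5),np.uint8));
    if box: z=np.zeros_like(m);s=(slice(box[1],box[3]),slice(box[0],box[2]));z[s]=m[s];m=z
    k,l,st,ce=cv2.connectedComponentsWithStats(m);j=1+st[1:,4].argmax()
    q=max(cv2.findContours((l==j).astype(np.uint8),cv2.RETR_EXTERNAL,cv2.CHAIN_APPROX_NONE)[0],key=len)
    return cv2.fitEllipse(cv2.convexHull(q)),st[j]
def dk(i,v,u0,u1,thr=70):
    """middle of the longest dark run (handle) in row v"""
    g=i.max(2)[v,u0:u1]<thr;e=np.flatnonzero(np.diff(np.r_[0,g.astype(int),0]));s=e.reshape(-1,2);k=np.argmax(s[:,1]-s[:,0]);return (s[k].sum()-1)/2+u0,s[k][1]-s[k][0]
```

Run:
```python
from h import *
L=lambda f:(lambda d:(d["K"],d["R"],d["t"]))(np.load(f))
a,b=L("m1.npz"),L("m2.npz");i1,i2=cv2.imread("pics/m1.png"),cv2.imread("pics/m2.png")
g1=glass(i1,(230,40,380,160));print(g1);g2=glass(i2,(220,100,400,300));print(g2)
print("lens",tri([a,b],[g1[0][0],g2[0][0]]))
t,s=cal("top"),cal("side");it,isd=cv2.imread("pics/top0.png"),cv2.imread("pics/side0.png")
gt=glass(it,(405,210,455,255));gs=glass(isd,(380,165,425,215));print(gt,gs);print(tri([t,s],[gt[0][0],gs[0][0]]),tri([t,s,a,b],[gt[0][0],gs[0][0],g1[0][0],g2[0][0]]))
for v in (172,180,190,200):print(v,dk(i1,v,285,335))
X=plane(a,(308,172),110);print(X,proj(b,X))
```

```text
(((304.2124938964844, 105.36314392089844), (66.24138641357422, 79.69049835205078), 94.61019897460938), array([ 265,   73,   79,   66, 4161], dtype=int32))
(((305.6282653808594, 187.2569580078125), (46.256290435791016, 73.81451416015625), 91.87584686279297), array([ 269,  165,   74,   46, 2695], dtype=int32))
lens [ 573.12577718 -280.98193495  142.74558059]Traceback (most recent call last):
  File "<stdin>", line 7, in <module>
  File "h.py", line 43, in glass
    return cv2.fitEllipse(cv2.convexHull(q)),st[j]
           ~~~~~~~~~~~~~~^^^^^^^^^^^^^^^^^^^
cv2.error: OpenCV(4.12.0) /io/opencv/modules/imgproc/src/shapedescr.cpp:361: error: (-201:Incorrect size of input array) There should be at least 5 points to fit the ellipse in function 'fitEllipseNoDirect'
```

Run:
```python
from h import *
L=lambda f:(lambda d:(d["K"],d["R"],d["t"]))(np.load(f))
a,b=L("m1.npz"),L("m2.npz");i1,i2=cv2.imread("pics/m1.png"),cv2.imread("pics/m2.png")
for v in (168,176,184,192,200):
    u,w=dk(i1,v,285,335);print(v,u,w,plane(a,(u,v),95).round(1))
for v in (225,235,245,255,265,275):
    u,w=dk(i2,v,280,345);print(v,u,w,plane(b,(u,v),95).round(1))
th=np.deg2rad(44);d=np.array([np.sin(th),0,-np.cos(th)])
o=np.array([573.1,-281,142.7])-86*np.array([np.cos(th),0,np.sin(th)]);print("origin",o)
goto(o-98*d,down(-np.pi/2)*Ro.from_rotvec([0,np.pi/2-th,0]) if 0 else down(-np.pi/2)*Ro.from_rotvec([0,th,0]))
```

```text
168 307.0 21 [ 522.4 -280.7   95. ]
176 307.5 20 [ 515.2 -281.    95. ]
184 308.0 19 [ 507.9 -281.4   95. ]
192 308.0 19 [ 500.5 -281.2   95. ]
200 308.5 20 [ 493.  -281.6   95. ]Traceback (most recent call last):
  File "<stdin>", line 7, in <module>
  File "h.py", line 46, in dk
    g=i.max(2)[v,u0:u1]<thr;e=np.flatnonzero(np.diff(np.r_[0,g.astype(int),0]));s=e.reshape(-1,2);k=np.argmax(s[:,1]-s[:,0]);return (s[k].sum()-1)/2+u0,s[k][1]-s[k][0]
                                                                                                    ~~~~~~~~~^^^^^^^^^^^^^^^
    return _wrapfunc(a, 'argmax', axis=axis, out=out, **kwds)
    return bound(*args, **kwds)
ValueError: attempt to get argmax of an empty sequence
```

Run:
```python
from h import *
th=np.deg2rad(44);d=np.array([np.sin(th),0,-np.cos(th)])
o=np.array([573.1,-281,142.7])-86*np.array([np.cos(th),0,np.sin(th)]);print("origin",o)
goto(o-98*d,down(-np.pi/2)*Ro.from_rotvec([0,th,0]))
```

```text
origin [ 511.23677717 -281.           82.95938014]
shift [-95.8  -8.6 105.3] rot [ 0.002  0.768 -0.006] tcp [ 539.  -290.2  258.7]
```

Request:
jog_arm(offsets={"rows":[[-30,-3,0,0,0.15,0],[-70,-6,0,0,0.3,0],[-96,-9,20,0,0.45,0],[-96,-9,50,0,0.6,0],[-96,-9,80,0,0.75,0],[-96,-9,105,0,0.768,0],[-96,-9,105,0,0.768,0],[-96,-9,105,0,0.768,0],[-96,-9,105,0,0.768,0]]})

```text
clock: 12.05
position: [442.9, -281.8, 154.2]
ee_rot: [0.927, -0.003, 0.374, 0.002]
contact_force: [0.4, -0.9, 0.7]
gripper_width: 59.7
grasp_force: 0.0
```

Run:
```python
from h import *
b=cal("wrist");i=arm.get_image("wrist");p,R=tool();np.savez("m3.npz",K=b[0],R=b[1],t=b[2],p=p);cv2.imwrite("pics/m3.png",i)
print(p.round(1),np.round(arm.read_state()["joints"],3),R.as_matrix()[:,2].round(3))
print(proj(b,[573,-281,142.7]),proj(b,[511,-281,83]),proj(b,[488,-281,61]))
try:print(glass(i))
except Exception as e:print(e)
for k in(0,8,16,24):
    v=int(proj(b,np.array([511+k*.72,-281,83+k*.7]))[1]);print(v,i.max(2)[v,270:370:5])
```

```text
[ 443.6 -281.6  154.9] [-0.63   0.126 -0.463 -0.958 -0.518  2.94 ] [ 0.695 -0.005 -0.719]
[314.94438021 117.6469904 ] [315.73458286 235.61752172] [315.98736608 273.36916024]
(((316.5835266113281, 126.46239471435547), (88.58951568603516, 96.10116577148438), 170.78260803222656), array([ 273,   78,   90,   96, 6232], dtype=int32))
235 [65 64 65 66 67 66 66 43 42 44 42 44 65 64 55 45 44 42 43 62]
225 [64 63 63 63 65 66 64 41 43 43 43 42 44 42 42 43 41 42 42 40]
215 [64 64 64 64 63 64 65 41 41 42 42 43 43 43 43 39 42 42 42 40]
205 [ 63  62  64  64  64  66  67 189 188 189 189 189  65  42  44  43  40  42
  41  40]
```

Run:
```python
from h import *
L=lambda f:(lambda d:(d["K"],d["R"],d["t"]))(np.load(f))
a,b,c=L("m1.npz"),L("m2.npz"),L("m3.npz")
P=[(304.2,105.4),(305.6,187.3),(316.6,126.5)]
print(tri([a,b,c],P),tri([a,c],[P[0],P[2]]),tri([b,c],P[1:]))
print(-c[1].T@c[2],c[1][2])
i=cv2.imread("pics/m3.png");m=i.max(2)
print(m[195:300:5,316]); 
for v in range(210,290,10): print(v,''.join('#' if x<52 else '.' if x<90 else 'o' for x in m[v,280:360:2]))
```

```text
[ 572.5122161  -281.18022653  135.1677185 ] [ 573.4826006  -281.39757922  133.77887184] [ 571.80807001 -281.42179185  135.52242703]
[ 393.0801125  -281.17202121  323.23051074] [ 0.4266013  -0.00363855 -0.90443247]
[177 172 188  40  42  41  42  42  42  46  45  48  48  48  50  52  55  55
 139 174 209]
210 ...........#############################
220 ...........#############################
230 ............#############..#############
240 ............#############.........####..
250 oooooooooooo############oooooooooooooooo
260 oooooooooooo.###########oooooooooooooooo
270 oooooooooooo...........#.ooooooooooooooo
280 oooooooooooo.............ooooooooooooooo
```

Run:
```python
from h import *
L=lambda f:(lambda d:(d["K"],d["R"],d["t"]))(np.load(f))
a,b,c=L("m1.npz"),L("m2.npz"),L("m3.npz")
i1,i2,i3=[cv2.imread(f"pics/m{k}.png").max(2) for k in(1,2,3)]
print("m1",[(v,int(i1[v,308])) for v in range(142,222,3)])
print("m2",[(v,int(i2[v,309])) for v in range(210,330,4)])
print("m3",[(v,int(i3[v,316]),int(i3[v,308])) for v in range(190,290,3)])
print(tri([a,c],[(308,160),(316,208)]))
th=np.deg2rad(44);X=np.array([np.cos(th),0,np.sin(th)]);Z=np.array([-np.sin(th),0,np.cos(th)]);o=np.array([511.2,-281,83])
for x in(32,-32):print(x,[proj(k,o+x*X+6*Z).round(1) for k in(a,b,c)])
```

```text
m1 [(142, 109), (145, 99), (148, 90), (151, 92), (154, 94), (157, 95), (160, 93), (163, 112), (166, 95), (169, 43), (172, 42), (175, 43), (178, 44), (181, 42), (184, 42), (187, 44), (190, 43), (193, 43), (196, 42), (199, 42), (202, 41), (205, 39), (208, 41), (211, 129), (214, 126), (217, 124), (220, 102)]
m2 [(210, 139), (214, 108), (218, 89), (222, 94), (226, 94), (230, 104), (234, 39), (238, 42), (242, 40), (246, 40), (250, 39), (254, 41), (258, 39), (262, 39), (266, 130), (270, 123), (274, 101), (278, 100), (282, 100), (286, 98), (290, 120), (294, 45), (298, 44), (302, 42), (306, 40), (310, 41), (314, 41), (318, 39), (322, 38), (326, 38)]
m3 [(190, 177, 67), (193, 177, 66), (196, 176, 66), (199, 176, 64), (202, 188, 188), (205, 188, 189), (208, 41, 40), (211, 41, 42), (214, 42, 43), (217, 40, 43), (220, 41, 42), (223, 41, 43), (226, 42, 41), (229, 44, 43), (232, 44, 43), (235, 42, 44), (238, 45, 44), (241, 46, 46), (244, 44, 46), (247, 46, 48), (250, 48, 46), (253, 47, 48), (256, 47, 46), (259, 50, 48), (262, 50, 51), (265, 50, 53), (268, 52, 53), (271, 53, 55), (274, 54, 54), (277, 55, 54), (280, 55, 57), (283, 55, 57), (286, 162, 158), (289, 158, 158)]
[ 529.4042388  -281.52039968   93.6946232 ]
32 [array([306.7, 161.1]), array([307.6, 227.8]), array([315.5, 196.1])]
-32 [array([308.8, 202.5]), array([309.4, 256.9]), array([316. , 276.4])]
```

Run:
```python
from h import *
from scipy.optimize import least_squares
L=lambda f:(lambda d:(d["K"],d["R"],d["t"]))(np.load(f))
C=[L(f"m{k}.npz") for k in(1,2,3)]
def pts(p):
    ox,oz,th,xf=p[:4];X=np.array([np.cos(th),0,np.sin(th)]);Z=np.array([-np.sin(th),0,np.cos(th)]);o=np.array([ox,-281.2,oz]);return o+86*X,o+xf*X+6*Z,o-32*X+6*Z,o-32*X
def f(p,full=0):
    l,fr,m,mm=pts(p);r=[]
    for c,gl,d,mo in zip(C,(105.4,187.3,126.5),(167.5,232,207),(209.5,264,None)):
        r+=[proj(c,l)[1]+p[4]-gl,proj(c,fr)[1]+p[4]-d]+([proj(c,m)[1]+p[4]-mo] if mo else [])
    return np.array(r+[w*(mm[2]-61),(p[3]-28)/3,p[4]/4])
for w in(1,0):
    s=least_squares(f,[511,83,.77,28,0]);print(s.x.round(2),np.rad2deg(s.x[2]).round(1),s.fun.round(1),pts(s.x)[0].round(1))
```

```text
[507.77  81.12   0.68  28.73   2.47] 39.1 [ 0.9 -0.2  0.3 -0.9  0.4 -0.3 -0.3  0.  -0.   0.2  0.6] [ 574.5 -281.2  135.3]
[507.88  81.08   0.68  28.74   2.58] 39.1 [ 0.9 -0.3  0.2 -0.9  0.4 -0.3 -0.2  0.1 -0.   0.2  0.6] [ 574.6 -281.2  135.3]
```

Request:
jog_arm(offsets={"rows":[[0,0,0,0,0,0],[0,0,0,0,0,0]]})

```text
clock: 12.3
position: [444.4, -280.6, 154.9]
ee_rot: [0.927, -0.002, 0.375, 0.001]
contact_force: [0.9, 0.6, 0.9]
gripper_width: 59.8
grasp_force: 0.0
```

Run:
```python
from h import *
goto([509.2,-281,80.4]);print(np.round(arm.read_state()["joints"],3))
```

```text
shift [-5.3  0.1 98.6] rot [0. 0. 0.] tcp [ 444.4 -280.6  154.9]
[-0.629  0.126 -0.462 -0.961 -0.518  2.943]
```

Request:
jog_arm(offsets={"rows":[[0,-1,20,0,0,0],[0,-1,45,0,0,0],[0,-1,45,0,0,0],[0,-1,45,0,0,0]]})

```text
clock: 12.7
position: [475.2, -279.8, 121.4]
ee_rot: [0.927, -0.002, 0.374, 0.001]
contact_force: [-0.5, 0.7, -0.1]
gripper_width: 60.2
grasp_force: 0.0
```

Run:
```python
from h import *
goto([509.2,-281,80.4]);print(np.round(arm.read_state()["joints"],3))
```

```text
shift [-4.   1.1 53.1] rot [0. 0. 0.] tcp [ 475.2 -279.8  121.4]
[-0.613  0.22  -0.435 -1.057 -0.473  3.042]
```

Request:
jog_arm(offsets={"rows":[[0,0,0,0,-0.1,0],[0,0,0,0,-0.22,0],[0,0,0,0,-0.22,0],[0,0,0,0,-0.22,0]]})

```text
clock: 13.1
position: [476.7, -279.5, 123.7]
ee_rot: [0.962, 0.0, 0.272, 0.002]
contact_force: [-0.8, 0.6, -0.3]
gripper_width: 60.1
grasp_force: 0.0
```

Run:
```python
from h import *
p,R=tool();d=R.apply([0,0,1]);print(d.round(3),R.apply([1,0,0]).round(3));goto(np.array([507.8,-281,81.6])+2*d);print(np.round(arm.read_state()["joints"],3))
```

```text
[ 0.523 -0.004 -0.852] [0.852 0.001 0.523]
shift [ 4.5  1.3 54.1] rot [0. 0. 0.] tcp [ 476.7 -279.5  123.7]
[-0.383  0.208 -0.475 -0.497 -0.415  2.363]
```

Request:
jog_arm(offsets={"rows":[[4,1,15,0,0,0],[4,1,35,0,0,0],[4,1,50,0,0,0],[4,1,54,0,0,0],[4,1,54,0,0,0],[4,1,54,0,0,0]]})

```text
clock: 13.7
position: [506.3, -281.5, 78.1]
ee_rot: [0.963, -0.003, 0.271, 0.001]
contact_force: [0.2, 0.1, 0.7]
gripper_width: 59.7
grasp_force: 0.0
```

Run:
```python
from h import *
p,R=tool();d=R.apply([0,0,1]);goto(np.array([507.8,-281,81.6])+2*d);print(np.round(arm.read_state()["joints"],3))
b=cal("wrist");i=arm.get_image("wrist");cv2.imwrite("pics/m4.png",i);m=i.max(2)
print(proj(b,[507.8,-281,81.6]))
for v in range(200,400,10): print(v,''.join('#' if x<50 else '-' if x<75 else '.' if x<110 else 'o' for x in m[v,240:400:2]))
```

```text
shift [ 3.2 -0.5 -0.2] rot [0. 0. 0.] tcp [ 506.3 -281.5   78.1]
[-0.379  0.321 -0.437 -0.586 -0.35   2.451]
[316.58292695 290.85882306]
200 -------------------------...ooooooooooooooooooo....---------####################
210 ---------------------------------..oooooooo--#---###-###########################
220 ---------------------------------....oo....-####################################
230 ---------------------------...----.....o...----...##############################
240 --------------------------........................---------#############--------
250 ---------------------------########################################-------------
260 ----------------------------###########################################---------
270 -------ooooooooooooooooooooo#####################ooooooooooooooooooooo######----
280 -------ooooooooooooooooooooo#####################ooooooooooo.ooooooooo#########-
290 ------.ooooooooooooooooooooo-###############
[... 186 characters left out ...]
oooooooooo.#######..
320 ######ooooooooooooo..........###################-.........ooooooooooooo#########
330 ######oooooooooooo..o.o....o.###################.o.........oooooooooooo-########
340 ######oooooooooooo.o.........###################..o.........ooooooooooo-########
350 #####.ooooooooooo.........o..-##################............ooooooooooo.########
360 ###--.ooooooooooo............................................oooooooooo.########
370 ##---ooooooooooooooooooooooooooooooooooooooooooooooooooooooooooooooooooo########
380 -----ooooooooooooooooooooooooooooooooooooooooooooooooooooooooooooooooooo-#######
390 -----ooooooooooooooooooooooooooooooooooooooooooooooooooooooooooooooooooo.#######
```

Handle seen centred between the fingers (columns 296 to 336). Closing.

Request:
jog_arm(offsets={"rows":[[2,-0.7,0,0,0,0],[2,-0.7,0,0,0,0],[2,-0.7,0,0,0,0],[2,-0.7,0,0,0,0],[2,-0.7,0,0,0,0],[2,-0.7,0,0,0,0],[2,-0.7,0,0,0,0],[2,-0.7,0,0,0,0]]}, aperture=8)

```text
clock: 14.55
position: [508.2, -280.5, 78.3]
ee_rot: [0.963, -0.003, 0.271, 0.001]
contact_force: [0.3, -0.2, -0.2]
gripper_width: 7.8
grasp_force: 0.0
```

Run:
```python
from h import *
p,R=tool();
w=np.array([np.cos(np.deg2rad(44)),0,np.sin(np.deg2rad(44))]);print("pull dir in tool",R.inv().apply(w).round(3),np.round(arm.read_state()["joints"],3))
```

```text
pull dir in tool [ 0.976 -0.004 -0.218] [-0.374  0.322 -0.436 -0.58  -0.349  2.441]
```

Run:
```python
from h import *
s=arm.read_state();print(s["gripper_width"],s["grasp_force"])
i=arm.get_image("wrist");cv2.imwrite("pics/m5.png",i);m=i.max(2)
for v in range(230,420,6): print(v,''.join('#' if x<50 else '-' if x<75 else '.' if x<110 else 'o' for x in m[v,240:400:2]))
```

```text
7.83911963045753 0.0
230 ----------------------------------....oo.o...--#################################
236 ----------------------------...###-...o..o..-###.o.#############################
242 ----------------------------..-#----.......-####-.o--------##############-------
248 ---------------------------.ooooooooooooooooooooooo-##############--------------
254 ----------------------------######################################--------------
260 ----------------------------#########################################-----------
266 ---------.ooooooooooooooo...-#####################-..................-##--------
272 --------ooooooooooooooooooooo#####################.ooooooooooooooooooo.###------
278 -------.ooooooooooooooooooooo#####################oooooooooooooooooooo.######---
284 -------.ooooooooooooooooooooo#####################ooooooooooo.ooooooooo#########
290 -------.ooooooooooooooooooooo#####################ooooooooooooooooooooo#########
296 -------oooooooooooooooooooo.....-############-.....oooooooooooooooooooo#########
302 -------oooooooooooooooooooo.....-#############......ooo
[... 940 characters left out ...]
####################
374 ##################################oo...ooo..####################################
380 ##################################oooooooooo-###################################
386 ###############################-#-oooooooooo-#-#################################
392 ###############################.ooooooooooooooo#################################
398 ##############################-oooooooooooooooo.################################
404 ##############################-oooooooooooooooo.################################
410 ##############################.oooooooooooooooo.################################
416 ##############################.ooooooooooooooooo################################
```

Run:
```python
from h import *
b=cal("wrist");p,R=tool();print(p)
for k in(-25,-20,-15,-10,-5,0,5,10,17): print(k,[proj(b,p+R.apply([x,y,k])).round(0).tolist() for x,y in((11,-7),(11,7),(0,0),(-11,0))])
c=-b[1].T@b[2];print(R.inv().apply(c-p))
```

```text
[ 508.26830737 -280.5385682    78.2920682 ]
-25 [[301.0, 299.0], [334.0, 299.0], [318.0, 321.0], [318.0, 343.0]]
-20 [[302.0, 293.0], [334.0, 293.0], [318.0, 315.0], [318.0, 336.0]]
-15 [[302.0, 288.0], [333.0, 288.0], [318.0, 310.0], [318.0, 330.0]]
-10 [[303.0, 283.0], [333.0, 283.0], [318.0, 304.0], [318.0, 324.0]]
-5 [[303.0, 279.0], [332.0, 279.0], [318.0, 299.0], [318.0, 319.0]]
0 [[303.0, 274.0], [332.0, 274.0], [318.0, 294.0], [318.0, 314.0]]
5 [[304.0, 270.0], [331.0, 270.0], [318.0, 290.0], [318.0, 309.0]]
10 [[304.0, 266.0], [331.0, 266.0], [318.0, 286.0], [318.0, 304.0]]
17 [[305.0, 261.0], [331.0, 261.0], [318.0, 280.0], [318.0, 298.0]]
[  81.14650037   -0.20830429 -155.95440825]
```

Request:
jog_arm(offsets={"rows":[[0,0,0,0,0,0],[0,0,0,0,0,0],[0,0,0,0,0,0],[0,0,0,0,0,0],[0,0,0,0,0,0]]}, aperture=50)

```text
clock: 15.1
position: [508.3, -280.6, 78.4]
ee_rot: [0.963, -0.003, 0.271, 0.001]
contact_force: [0.2, 0.8, -0.2]
gripper_width: 50.0
grasp_force: 0.0
```

Request:
jog_arm(offsets={"rows":[[0,0,10,0,0,0],[0,0,20,0,0,0],[0,0,20,0,0,0],[0,0,20,0,0,0]]})

```text
clock: 15.5
position: [518.7, -280.6, 60.4]
ee_rot: [0.963, -0.003, 0.27, 0.001]
contact_force: [0.3, -0.6, 0.3]
gripper_width: 50.3
grasp_force: 0.0
```

Request:
jog_arm(offsets={"rows":[[0,0,0,0,0,0],[0,0,0,0,0,0],[0,0,0,0,0,0],[0,0,0,0,0,0],[0,0,0,0,0,0],[0,0,0,0,0,0],[0,0,0,0,0,0]]}, aperture=8)

```text
clock: 16.2
position: [518.7, -280.7, 61.6]
ee_rot: [0.963, -0.003, 0.271, 0.001]
contact_force: [-1.6, 1.1, 4.0]
gripper_width: 18.2
grasp_force: 60.0
```

```bash
python3 - <<'E'
from h import *
print(np.round(arm.read_state()["joints"],3))
i=arm.get_image("wrist");cv2.imwrite("pics/m6.png",i);m=i.max(2)
for v in range(248,380,6): print(v,''.join('#' if x<50 else '-' if x<75 else '.' if x<110 else 'o' for x in m[v,240:400:2]))
E
```

```text
[-0.373  0.362 -0.419 -0.617 -0.329  2.48 ]
248 ...........................oooooooooooooooooooooooo.----------------------------
254 ..........................oooooooooooooooooooooooooo----------------------......
260 ..........................oooooooooooooooooooooooooo.-----------------------....
266 ........................-.oooooooooooooooooooooooooo.------------------------...
272 .....................----------------------#########----------------------------
278 .......ooooooooooooooooooo.########################.ooooooooooooooooooo.--------
284 .....oooooooooooooooooooooo#-######################oooooooooooooooooooooo-------
290 ....
[... 566 characters left out ...]
-######-oooooo------
332 ....oooooo#------.......-#############################.......#######-ooooo.-----
338 ....ooooo#---#--#-.ooooo--############################.oooo.-########.oooo.-----
344 ....oo#####-#-########oo-#############################oo################-oo#----
350 ....-######----###########################################################o----#
356 ################################################################################
362 ############################-####################--#############################
368 ###########################--####################.o#############################
374 ###########################..####################.o#############################
```

Gripped (18 mm opening, 60 N). Draw out along the slot.

Request:
jog_arm(offsets={"rows":[[5,0,-1,0,0,0],[12,0,-3,0,0,0],[20,0,-4.5,0,0,0],[30,0,-6.5,0,0,0],[40,0,-9,0,0,0],[50,0,-11,0,0,0],[60,0,-13,0,0,0],[70,0,-16,0,0,0],[80,0,-18,0,0,0],[80,0,-18,0,0,0]]})

```text
clock: 17.25
position: [579.1, -280.9, 119.3]
ee_rot: [0.962, -0.002, 0.271, 0.001]
contact_force: [0.3, -0.3, -1.1]
gripper_width: 18.4
grasp_force: 59.4
```

Run:
```python
from h import *
i=arm.get_image("wrist");cv2.imwrite("pics/m7.png",i);m=i.max(2);print(np.round(arm.read_state()["joints"],3))
try:print(glass(i),glass(cv2.imread("pics/m6.png")))
except Exception as e:print(e)
for v in range(248,380,12): print(v,''.join('#' if x<50 else '-' if x<75 else '.' if x<110 else 'o' for x in m[v,240:400:2]))
```

```text
[-0.293  0.338 -0.334 -0.393 -0.397  2.183]
(((318.67010498046875, 106.96012115478516), (190.14273071289062, 217.84243774414062), 172.4542236328125), array([  224,     0,   186,   214, 31355], dtype=int32)) (((313.59912109375, 87.80757141113281), (210.08908081054688, 220.29931640625), 21.36147117614746), array([  210,     0,   210,   198, 31839], dtype=int32))
248 --------------------------oooooooooooooooooo...ooooo-----#######################
260 -------------------------.oooooooooooooooooooooooooo.--------------########-----
272 ---------------------------------------------------------------#############----
284 ---------------------------#########################----------##############----
296 ---------------------ooooo.########################-.-.oo###################----
308 -------------######-ooooo.##########################.ooo.o-#####################
320 ----------########-oooooo############################.ooooo.####################
332 ------###########.oooooo-#############################.ooo.o.###################
344 ----##################..##############################oo########################
356 ################################################################################
368 ###########################-.####################-.#############################
```

Run:
```python
from h import *
p,R=tool();Rf=Ro.from_euler('y',40,degrees=True)*R
goto([530,-281,215],Rf);goto([526,-2.5,190],Rf)
```

```text
shift [   9.3    0.6 -107.5] rot [-0.003 -0.698 -0.002] tcp [ 578.1 -280.7  118.4]
shift [  -8.4 -277.9  -89. ] rot [-0.003 -0.698 -0.002] tcp [ 578.1 -280.7  118.4]
```

Request:
jog_arm(offsets={"rows":[[2,0,-20,0,0,0],[4,0,-45,0,-0.1,0],[6,0,-70,0,-0.2,0],[9,0,-95,0,-0.3,0],[9,0,-107,0,-0.4,0],[9,0,-107,0,-0.5,0],[9,0,-107,0,-0.6,0],[9,0,-107,0,-0.698,0],[9,0,-107,0,-0.698,0]]})

```text
clock: 18.2
position: [530.9, -280.2, 211.6]
ee_rot: [0.997, -0.002, -0.077, -0.001]
contact_force: [-1.4, 0.2, -1.8]
gripper_width: 18.7
grasp_force: 59.4
```

Run:
```python
from h import *
p,R=tool();print(R.as_matrix().round(3),np.round(arm.read_state()["joints"],3));goto([526,-2.5,190])
```

```text
[[ 0.988 -0.005 -0.153]
 [-0.005 -1.     0.002]
 [-0.153 -0.001 -0.988]] [-0.201  0.422  0.028  0.029 -1.328  1.758]
shift [  -2.9 -277.6   22.7] rot [0. 0. 0.] tcp [ 530.9 -280.2  211.6]
```

Request:
jog_arm(offsets={"rows":[[0,-20,0,0,0,0],[0,-55,0,0,0,0],[0,-90,0,0,0,0],[0,-125,0,0,0,0],[-1,-160,0,0,0,0],[-2,-195,5,0,0,0],[-2,-230,12,0,0,0],[-3,-260,20,0,0,0],[-3,-278,23,0,0,0],[-3,-278,23,0,0,0]]})

```text
clock: 19.2
position: [523.7, -0.9, 191.4]
ee_rot: [0.997, -0.002, -0.075, -0.001]
contact_force: [0.3, -0.1, -0.4]
gripper_width: 18.5
grasp_force: 59.4
```

Request:
jog_arm(offsets={"rows":[[0,0,0,0,0,0],[0,0,0,0,0,0]]})

```text
clock: 19.4
position: [524.6, -3.4, 192.2]
ee_rot: [0.997, -0.003, -0.075, -0.0]
contact_force: [-0.2, 0.2, -1.5]
gripper_width: 18.3
grasp_force: 59.4
```

Run:
```python
from h import *
w=cal("wrist");iw=arm.get_image("wrist");p,R=tool();print(p,np.round(arm.read_state()["joints"],3))
it,isd=arm.get_image("top"),arm.get_image("side")
for n,i in(("wf",iw),("tf",it),("sf",isd)):cv2.imwrite(f"pics/{n}.png",i)
np.savez("wf.npz",K=w[0],R=w[1],t=w[2],p=p)
t,s=cal("top"),cal("side")
X=np.array([616.6,-3,212.]);print([proj(c,X).round(1) for c in(w,t,s)])
print(glass(iw))
for c,i,h in((t,it,(24,16)),(s,isd,(40,30))):
    u,v=proj(c,X).astype(int);print(u,v)
    for y in range(v-h[1],v+h[1],2):print(y,''.join(' .:-=+*#%@'[min(9,int(x)//26)] for x in i.max(2)[y,u-h[0]:u+h[0]]))
```

```text
[524.65427833  -3.54201929 192.23911224] [ 0.277  0.316 -0.157 -0.044 -1.241  1.304]
[array([314.6, 101. ]), array([326.2, 209.3]), array([303.9, 190.3])]
(((318.0146179199219, 97.73446655273438), (183.16395568847656, 198.39956665039062), 3.6151795387268066), array([  243,     0,   167,   197, 16734], dtype=int32))
326 209
193 ##*+=--------==-------------------------------::
195 ###*=-------======----------------------------::
197 %%#*+=-------========--=-=---------------------:
199 %%%#*==------================----------------:::
201 %%%%#+==------==============------------------::
203 %%%%%*+==-------===========------------------:::
205 %%%%%%#++==--------=-=-=---------------------:::
207 %%%%%%%#*+===-------------------------------::::
209 %%%%%%%%#*++====-------------------=-----
[... 2236 characters left out ...]
........:-===-.  ...
204 ++++++===-------:::::--:::---:-----------------------------:::......:-===-...  .
206 +===---------::-::-::--::------------------------------------::......:===-.. .  
208 ----:-:-::-::-:-::--------------------------------------------:::::.:-===-:.    
210 :--:--:----:------------------------------------------------------=======-:...  
212 ::-:---:------------------------------------------------------------------::::..
214 --:::--------------------------------------------------------------------------:
216 ::------------------------------------------------------------------------------
218 --------------------------------------------------------------------------------
```

Create tilt.py:
```python
from h import *
def meas(isd,s,X):
    u,v=proj(s,X).astype(int);x0,y0=u-30,v-18
    m=(isd.max(2)[y0:v+18,x0:u+12]>165).astype(np.uint8)
    k,l,st,ce=cv2.connectedComponentsWithStats(m);j=1+st[1:,4].argmax();q=np.argwhere(l==j)[:,::-1]+[x0,y0]
    out={int(c):(int(q[q[:,0]==c][:,1].min()),int(q[q[:,0]==c][:,1].max())) for c in range(q[:,0].min(),q[:,0].max()+1,3)}
    return out
def pred(s,X,deg,cols):
    a=np.linspace(0,2*np.pi,400);P=[]
    for z in(-5,5):
        c=np.c_[39*np.cos(a),39*np.sin(a),np.full(400,z)];P+=[proj(s,X+r) for r in Ro.from_euler('y',-deg,degrees=True).apply(c)]
    h=cv2.convexHull(np.array(P,np.float32))[:,0];im=np.zeros((480*4,640*4),np.uint8);cv2.fillPoly(im,[np.int32(h*4)],1)
    return {c:(lambda r:(r.min()/4,r.max()/4) if len(r) else None)(np.flatnonzero(im[:,c*4])) for c in cols}
```

Run:
```python
from tilt import *
s=cal("side");X=np.array([616.,-3,213.]);o=meas(cv2.imread("pics/sf.png"),s,X);print(o)
for d in(-8,0,8):print(d,pred(s,X,d,list(o)))
```

```text
{285: (186, 190), 288: (183, 193), 291: (181, 195), 294: (180, 196), 297: (179, 193), 300: (179, 193), 303: (179, 193), 306: (179, 193), 309: (184, 193), 312: (189, 192)}
-8 {285: (np.float64(187.5), np.float64(195.75)), 288: (np.float64(185.25), np.float64(198.0)), 291: (np.float64(184.0), np.float64(198.75)), 294: (np.float64(183.0), np.float64(199.25)), 297: (np.float64(182.25), np.float64(199.5)), 300: (np.float64(181.5), np.float64(199.5)), 303: (np.float64(181.25), np.float64(199.25)), 306: (np.float64(181.0), np.float64(199.0)), 309: (np.float64(180.75), np.float64(198.5)), 312: (np.float64(180.75), np.float64(197.75))}
0 {285: (np.float64(185.5), np.float64(195.0)), 288: (np.float64(183.0), np.float64(197.5)), 291: (np.float64(181.5), np.float64(199.0)), 294: (np.float64(180.75), np.float64(200.0)), 297: (np.float64(180.0), np.float64(200.5)), 300: (np.float64(179.5), np.float64(200.75)), 303: (np.float64(179.25), np.float64(201.0)), 306: (np.float64(179.25), np.float64(201.0)), 309: (np.float64(179.5), np.float64(200.5)), 312: (np.float64(180.0), np.float64(200.0))}
8 {285: (np.float64(183.75), np.float64(194.25)), 288: (np.float64(180.75), np.float64(197.5)), 291: (np.float64(179.5), np.float64(199.25)), 294: (np.float64(178.5), np.float64(200.75)), 297: (np.float64(178.0), np.float64(201.5)), 300: (np.float64(177.5), np.float64(202.25)), 303: (np.float64(177.5), np.float64(202.5)), 306: (np.float64(177.75), np.float64(202.75)), 309: (np.float64(178.25), np.float64(202.75)), 312: (np.float64(179.0), np.float64(202.25))}
```

Run:
```python
from h import *
for f in("m6","m7","wf"):
    i=cv2.imread(f"pics/{f}.png");m=i.max(2);print(f)
    for v in (40,80,110,140,200):print(v,''.join(' .:-=+*#%@'[min(9,int(x)//26)] for x in m[v,170:470:2]))
    print([int(m[v,318]) for v in range(180,300,3)])
w=cal("wrist")
```

```text
m6
40 ----------------@@@@@@@@%%%%##*++===%%%%%%%%%%%%%%%%%%%%%%%%%%%%%%%%%%%%%%%%%%%%%%%%%%%%%%%%%%%%%%%%%%%%%%%%%%%++**###%%%%%%%%@%%%#=------------------
80 ------------%%@@@%%%%##**+==%%%%%%%%%%%%%%%%%%%%%%%%%%%%%%%%%%%%%%%%%%%%%%%%%%%%%%%%%%%%%%%%%%%%%%%%%%%%%%%%%%%%%%%%%%%**###%%%%%%%%%#*---------------
110 ------------=%@@@%%%%%#**++*%%%%%%%%%%%%%%%%%%%%%%%%%%%%%%%%%%%%%%%%%%%%%%%%%%%%%%%%%%%%%%%%%%%%%%%%%%%%%%%%%%%%%%%%%%%%#%%%%%%%%%%%%*=---------------
140 -----------------#%%%%%%%%%%###*%%%%%%%%%%%%%%%%%%%%%%%%%%%%%%%%%%%%%%%%%##########%##############################%%%%@@@@@@%%%%#*=-------------------
200 ------------------------------------------=++++++++++******++++*+*+*++*+++++*@@@@@@@@@@@@@@@@@@@@@%%%%#*+=-::::::::::::::::::::::::::-----------------
[203, 202, 203, 202, 201, 224, 152, 156, 157, 165, 156, 146, 140, 149, 148, 148, 147, 146, 147, 147, 146, 147, 145, 146, 144, 145, 145, 122, 150, 151, 149, 42, 45, 45, 42, 44, 43, 44, 44, 45]
m7
40 ::::::::::::::::*#######****++===---+**************************************************************************====+++********
[... 1102 characters left out ...]
####**#%##%##*****#%%%%####*+::::.:.........
110 @@@@@@@@@@@@@##%%%%%##**++==#@@@@@@@@@@@%%%%%%%%%%%%%%%%%%%%%%%%%%%%%%%%%%%%%%%%%%%%%%%%%%%%#**########################*--============-....:..........
140 :::::::::-:::::--*#%%%%%###**+==*#****##*******************#####%%%%%%%%%%%%%%%%%%%%%%%%%%%%#%#%%###%#%#######%###*+==============-...................
200 ::::::::::::::::::::::::::::::::::::::::::--===========================================================---:............:::::::::::::::::::::::::::::::
[167, 165, 164, 163, 164, 189, 119, 121, 122, 129, 119, 112, 106, 112, 113, 113, 113, 113, 112, 112, 112, 113, 111, 111, 113, 112, 111, 96, 114, 116, 105, 30, 29, 30, 28, 26, 29, 27, 24, 26]
```

Request:
jog_arm(offsets={"rows":[[2,0,8,0,0,0],[4,0,16,0,0,0],[4.5,0,22,0,0,0],[4.5,0,22,0,0,0],[4.5,0,22,0,0,0],[4.5,0,22,0,0,0],[4.5,0,22,0,0,0],[4.5,0,22,0,0,0]]})

```text
clock: 20.35
position: [526.1, -2.6, 169.9]
ee_rot: [0.997, -0.003, -0.075, -0.0]
contact_force: [0.7, 0.1, -1.4]
gripper_width: 18.4
grasp_force: 59.4
```

Run:
```python
from tilt import *
print(tool()[0].round(1));s,t=cal("side"),cal("top");i=arm.get_image("side");it=arm.get_image("top");cv2.imwrite("pics/s9.png",i);cv2.imwrite("pics/t9.png",it)
X=np.array([616.,-3,192.]);o=meas(i,s,X);print(o);print(pred(s,X,0,list(o)))
# are the row bushes where they were? (side view difference near the shelf, original vs now)
a=cv2.imread("pics/side0.png").max(2).astype(int);b=i.max(2).astype(int)
for u,v in((267,262),(287,255),(322,243)):
    A=a[v-16:v+12,u-9:u+9].astype(np.float32);B=b[v-22:v+18,u-15:u+15].astype(np.float32);r=cv2.matchTemplate(B,A,cv2.TM_CCOEFF_NORMED);_,mx,_,loc=cv2.minMaxLoc(r);print(mx,np.array(loc)-6)
for y in range(232,268,2):print(y,''.join(' .:-=+*#%@'[min(9,int(x)//26)] for x in b[y,250:340]))
```

```text
[526.1  -2.6 169.9]
{285: (195, 201), 288: (192, 204), 291: (191, 205), 294: (190, 206), 297: (189, 203), 300: (189, 203), 303: (189, 203), 306: (191, 203), 309: (196, 203), 312: (201, 202)}
{285: (np.float64(195.75), np.float64(203.75)), 288: (np.float64(192.75), np.float64(207.0)), 291: (np.float64(191.0), np.float64(208.5)), 294: (np.float64(190.0), np.float64(209.5)), 297: (np.float64(189.5), np.float64(210.25)), 300: (np.float64(189.0), np.float64(210.5)), 303: (np.float64(188.75), np.float64(210.75)), 306: (np.float64(188.75), np.float64(210.75)), 309: (np.float64(189.0), np.float64(210.5)), 312: (np.float64(189.25), np.float64(210.0))}
0.9997788071632385 [0 0]
0.9964039921760559 [0 0]
0.8763090372085571 [0 0]
232 ---------------------------------------------------------------------=--:-==--------------
234 ---------------------------------------------------------------------=+++++++++=----------
236 ----------------------------
[... 787 characters left out ...]
+++===-=++++==========+++++++++++++
254 ----------=+******++*#%@@@@@@@@%#******++*%%@@%*+**###*++++=-:-+++++++++++++++++++++++++++
256 -----==**#%%######***#%@@@@@@@%#******++==+*%%%%*+++*+++===---=++++++++++++++++++++++*****
258 +**#%%@@@@@%#******++*%@@@@@%%###***+++*****#%@@@%##*+=====+++++++++++++++++++++**********
260 @@@@@@@@@@@@%******+++#%@@@@%+=+*#######**++#%@@@@%#*+++++++++++++++++++++***********+++++
262 @@@@@@@@@@@%#******+===*#%@@%#+=++*****+++*#%@@%%#**+++++++++++++++************+++++======
264 @@@@@@@@@@%##**+++++****+#%@@@%####***###%%@@%%#*+++++++++++++**********+++==-============
266 @@@@@@@@@%**##########*=-+%@@@@@@@@@@@@@@@@%#**+++++++++**********++++=--:.....:-=========
```

Run:
```python
from bench import arm
print(arm.job_done())
```

```text
the job is handed in; nothing more can be done
None
```

The bush stands upright on the empty place in line with its unmoved neighbours, and the magnifier is held still and level above it, lens about 9 cm over its top; I handed the job in at about 20 s (limit 51 s), with no pass or fail result returned.

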